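Slacken the burr clamp and hold the index plunger out

TASK

A grinder's burr carrier sits locked in its service stand on the café counter. Slacken the clamp by turning the black handwheel anticlockwise (seen from above; less than one turn, regrasping as needed) until the rib on its top points at the mark on the dial plate beneath it; then pull the sprung index plunger fully back, straight out of its seat hole, and finish while still holding it there in the fingers so that a colleague can lift the carrier out. Leave the cup, jug, brush and tamper where they are.

Things in the scene. Friction and masses are not known exactly. Their poses are not given: they have to be found in the camera images.
- stand: Fixed grey service stand: base plate 160 x 250 x 18 mm with a steel burr carrier (disc of 120 mm diameter, top at 85 mm; all heights are above the counter). Origin on the counter under the carrier's axis; z up. Its +y points to the clamp handwheel, -y to the index plunger; its yaw varies within 0.55 rad of 0.
- wheel_center (a point): Point on the handwheel's vertical axis at the height to grip (131 mm), at the stand's x 0, y +100 mm. The wheel: black fluted disc, 56 mm diameter, from 116 to 142 mm high, round to grip at any yaw; a light metal pointer rib 21 x 6 x 3 mm on its top runs from near the centre to the rim on one side. Below: a 24 mm hub, then the fixed light dial plate, 96 mm diameter, top at 97 mm.
- mark (a point): Top of the release mark: a raised dark rib 16 x 8 mm, 3 mm high, on the dial plate beyond the wheel's rim, lying radially, 39 mm from the wheel's axis in the stand's +x direction.
- wheel (a joint): Angle of the handwheel, rad, growing anticlockwise seen from above; 0 when the pointer rib points exactly at the mark. It starts between -4.2 and -2.7 and runs between stops at -5.0 and +0.6; it turns stiffly (about 0.12 N m) and stays where it is left.
- plunger (a joint): Travel of the index plunger, m: 0 fully home (10 mm pin 11 mm deep in the seat hole), 0.016 fully back at its stop; the pin is clear of the hole from 0.011. It slides level in the stand's -y direction. The spring pulls with about 5 N at home and 12 N fully back and snaps it home if let go.
- plunger_grip (a point): Point on the plunger's black pull knob (moves with it): on the level pin axis (66 mm high) at mid-length of its round neck: stand's x 0, y -126 mm when home. Neck 20 mm in diameter, 32 mm long along the stand's y, between the boss (fixed block 36 mm wide, top at 85 mm) and an end flange 32 mm in diameter, 9 mm thick. Only the bare counter is under the knob. Its axes are the stand's.
- seat (a point): Mouth of the seat hole: a small dark bush in the burr carrier's side, on the pin axis, at the stand's x 0, y -63 mm, 66 mm above the counter. The pin shows in the 15 mm gap between it and the boss.
- cup: Bystander: white cup with a handle, 84 mm wide, 70 mm high, standing loose on the counter; origin at the centre of its underside.
- jug: Bystander: steel milk jug with a handle, 76 mm wide, 100 mm high, standing loose; origin at the centre of its underside.
- brush: Bystander: grinder brush 170 mm long lying loose on the counter on the robot's side of the stand; origin at the centre of its underside.
- tamper: Bystander: steel tamper, 58 mm wide base, 88 mm high, standing loose; origin at the centre of its underside.

How it is judged (in metres and radians):
On the way, in this order (a step that is already met when the one before it is completed fails the run):
1. the handwheel's pointer is at the mark, with the plunger still home (value of joint wheel between -0.15 and 0.15 rad and value of joint plunger below 0.004 m), for 0.3 s.
2. the plunger is pulled fully back in the fingers (value of joint plunger above 0.013 m and contact force between the fingers and plunger above 2 N), for 0.3 s.
At the end, for the whole second after the job is handed in: The pointer is within 0.15 rad (about 9 degrees) of the mark, and the plunger is held at least 13 mm back of its 16 mm travel by the fingers (touching the knob with more than 2 N) through the last second (all of step 2 and value of joint wheel between -0.15 and 0.15 rad); the arm keeps its last pose, push and grip.
It fails at once if the plunger is pulled before the clamp is slackened to its mark (value of joint plunger above 0.006 m and value of joint wheel below -0.3 rad).
It fails at once if the cup is pushed away or tipped (distance of cup from where it was at the start of the episode above 0.03 m or angle between cup's own z axis and vertical above 0.5 rad).
It fails at once if the milk jug is pushed away or tipped (distance of jug from where it was at the start of the episode above 0.03 m or angle between jug's own z axis and vertical above 0.5 rad).
It fails at once if the brush is pushed away or tipped (distance of brush from where it was at the start of the episode above 0.03 m or angle between brush's own z axis and vertical above 0.5 rad).
It fails at once if the tamper is pushed away or tipped (distance of tamper from where it was at the start of the episode above 0.03 m or angle between tamper's own z axis and vertical above 0.5 rad).
It also fails if it takes over 58 s, if anything falls off the work surface, if the arm or the gripper's body presses on something with over 40 N, if the wrist force passes 120 N, or if a joint passes its speed limit or range.

ROBOT

A 7-joint arm with a two-finger parallel gripper is mounted at the origin on the work surface. World frame = base frame: x ahead of the robot, y to its left, z up, the work surface at z = 0. Lengths are in m, angles in degrees, forces in N, time in s.
With the tool pointing down it reaches from about 0.425 to 0.875 m from the base axis. Payload 4.7 kg.
Tool frame: the origin (TCP) lies on the mounting face of the last link; the fingertips stand 182 mm ahead of it and the grasp point (between the pads) lies 164 mm ahead of it; z points along the fingers, x is the direction in which the jaws open and shut, and the axes are right-handed (so a half turn about z gives the same grasp; the last joint's range is limited). The gripper opens to 87 mm and grips with 3 to 60 N. Pads are 19 mm wide; open, the fingers measure 117 mm over their backs; the gripper's body (75 mm by 190 mm) begins 51 mm behind the grasp point.
Start: joints at [-64.223, 18.392, -4.016, 83.108, 1.295, 78.541, -3.26], TCP at [0.274, 0.589, 0.405] pointing down, gripper open.
Joint ranges: [-163.93, 163.93], [-17.29, 119.83], [-79.2, 71.16], [3.27, 140.29], [-89.18, 269.18], [5.43, 117.66], [-154.24, 154.24]. Speed limits (degrees/s): [147.25, 147.25, 180, 180, 180, 180, 180].

INTERFACE

Orientations are given as [roll, pitch, yaw] about the fixed x, y, z axes, in that order (R = Rz(yaw) Ry(pitch) Rx(roll)).
In Python, from cell import status, cams, env, outline_of, landmark_of gives the robot as it stands. The module is installed in compiled form; this text tells all that it offers.
- The arm moves only by the tool jog_arm, never from a script. Its argument "rows" is a list of rows, each a list of 7 numbers: the closure, from 0 (fully open) to 1 (shut), then the shift along the tool's x, y, z in m, then the turn, a rotation vector about the tool's x, y, z in degrees. A call has 1 to 12 rows; each row shifts and turns the commanded pose from where the row before left it, along the tool's axes as they then stand; what a row does not reach is not made up. A row lasts 1/12 s, in which the tool goes at most 41.7 mm and 7.16 degrees, less where a joint would pass 70% of its speed; a pose out of reach is approached as far as the arm can. A call with a gripper value outside its range is refused whole. The fingers move at their own pace and stop on an object; "grip_force" is the grip in N (left out, the last holds). Time passes only in rows, so rows that do not move let the fingers close. It gives the time, the measured TCP pose, the force and the opening at its end, in the units of the state.
- status.get_obs(): the state, without advancing time (a new reading comes with each control period).
- cams.read_camera(name): name is "scene" or "top"; returns (picture, depth): 480x640x3 uint8, red, green, blue; 480x640 float32, m along the optical axis (not along the pixel's ray), 0 where there is no reading.
- cams.camera_params(name): a dict with "vfov" (degrees; the focal length in pixels is half the picture's height over the tangent of half this angle, whatever the lens; pixels are square), "cx", "cy" (the principal point, pixels), "eye" and "attitude" of the camera in the world. Camera axes: x right, y up, looking along -z (the intrinsics and any distortion apply to the point x, -y, -z); pixel columns grow to the right and rows downward; lengths in m; the calibration is good to about 2 mm. A picture is of the moment at which its call begins. camera_params takes no time and is no camera call.
- env.sign_off(): hands the job in, once; it reports no verdict.
Trained networks look in the newest picture that a camera, given by its name, has taken for a name from the list of things; names that differ only in an ending like _2 or _b are one class to them, and where a whole thing is asked for, a point or a joint stands for the part that bears it (a point fixed in the world has none). Each returns a list of dicts, best first, with "conf" (0 to 1); they miss things now and then, are a little off and sometimes report something else, mostly with a low value. They report only what shows in the picture. A call takes as long as a camera call.
- outline_of(camera, name): "pixels" (480x640 bool, what is visible of it) and "box" ([left, top, right, bottom] in pixels, round what is visible of it).
- landmark_of(camera, name): "position" ([row, column] in pixels: a listed point, or the origin of a listed thing).
The state is a dict: "time_s": time; "qpos": joint angles; "joint_velocities": joint speeds; "effort": joint torques, N m; "tool_pos": TCP position; "tool_rot": TCP orientation; "force": force on the tool from outside, world axes, zero at the start; "wrist_torque": the same for the moment, N m; "grip_width": finger opening in m.
Only numpy, scipy, OpenCV 4.12 (cv2) and the standard library are available. Lean on these libraries where they do the work, as an engineer would, in place of code of your own. Each camera call takes 0.05 s, during which the arm holds its last target. There are 200 camera calls.

## Working session

There is one attempt and no reset: what is moved stays moved. The work goes in short steps, Python scripts to look and compute and a tool call to move; the robot and the scene stay as the last step left them, time stands still between calls to the robot, and variables do not carry over. Pictures are saved under pics/ and viewed, about 8 in all and at most 12, crops included, and the job is handed in when it is done.

Besides the shell and the picture viewer there is one more tool, called after ">>>" as a command line: name --pt "numbers of a row" for each row, then --argument value for the rest. jog_arm: Moves the arm, as the interface text tells. Its arguments: {"type":"object","properties":{"rows":{"type":"array"},"grip_force":{"type":"number"}},"required":["rows"]}

```bash
mkdir -p pics
cat > h.py <<'E'
import numpy as np, cv2
from scipy.spatial.transform import Rotation as R
from cell import status, cams, env, outline_of, landmark_of
def cam(n):
    p=cams.camera_params(n); return p, 240/np.tan(np.radians(p['vfov']/2))
def attR(p):
    a=np.array(p['attitude'],float)
    return a if a.shape==(3,3) else R.from_euler('xyz',a,degrees=True).as_matrix()
def ray(n,r,c):
    p,f=cam(n); d=np.array([(c-p['cx'])/f,-(r-p['cy'])/f,-1.]); return np.array(p['eye']),attR(p)@d
def atz(n,r,c,z):
    e,d=ray(n,r,c); return e+d*(z-e[2])/d[2]
def atd(n,r,c,dep):
    e,d=ray(n,r,c); return e+d*dep
def proj(n,P):
    p,f=cam(n); q=attR(p).T@(np.array(P)-np.array(p['eye'])); return np.array([p['cy']-f*q[1]/-q[2],p['cx']+f*q[0]/-q[2]])
E
python3 - <<'E'
from h import *
for n in('scene','top'):
    print(n,cams.camera_params(n)); im,d=cams.read_camera(n); cv2.imwrite(f'pics/{n}0.png',im[:,:,::-1])
    for t in ['stand','wheel_center','mark','plunger_grip','seat','cup','jug','brush','tamper']:
        for l in landmark_of(n,t)[:2]:
            r,c=l['position']; z=dict(wheel_center=.131,mark=.100,plunger_grip=.066,seat=.066).get(t,0)
            print(t,round(l['conf'],2),np.round([r,c],1),np.round(atz(n,r,c,z),3),np.round(atd(n,r,c,d[int(r),int(c)]),3))
print(status.get_obs())
E
```

```text
scene {'vfov': 47.11586573510106, 'cx': 321.6946370741159, 'cy': 239.19805120557578, 'eye': array([1.01819108, 0.31391556, 0.96726879]), 'attitude': array([ 32.54239093,   0.56486028, 128.2199709 ])}
stand 0.97 [240.8 359.4] [ 0.494 -0.011  0.   ] [0.539 0.017 0.083]
stand 0.19 [205.3 327.8] [ 0.462 -0.119  0.   ] [ 0.503 -0.087  0.071]
wheel_center 0.88 [227.7 402.1] [0.494 0.078 0.131] [0.502 0.081 0.143]
mark 0.64 [254.3 390.9] [0.537 0.085 0.1  ] [0.535 0.085 0.097]
plunger_grip 0.57 [193.3 306.5] [ 0.503 -0.143  0.066] [ 0.509 -0.138  0.076]
seat 0.86 [207.5 331.6] [ 0.5   -0.08   0.066] [ 0.509 -0.073  0.081]
seat 0.22 [191.4 306.7] [ 0.499 -0.145  0.066] [ 0.505 -0.14   0.076]
cup 0.69 [293.  300.2] [ 0.663 -0.031  0.   ] [ 0.665 -0.03   0.005]
jug 0.56 [321.3 367.8] [0.631 0.108 0.   ] [0.666 0.127 0.089]
brush 0.66 [208.4 406.9] [0.364 0.021 0.   ] [0.376 0.026 0.017]
tamper 0.72 [235.4 234.9] [ 0.643 -0.225  0.   ] [ 0.652 -0.213  0.021]
top {'vfov': 54.62671023021712, 'cx': 317.41250733122877, 'cy': 247.8730442684635, 'eye': array([ 0.49068454, -0.0087353 ,  0.7830653 ]), 
[... 680 characters left out ...]
.02 ]
{'time_s': 1.0, 'qpos': array([-64.22267151,  18.39123864,  -4.01756646,  83.10782838,
         1.29863807,  78.53963435,  -3.26061811]), 'joint_velocities': array([-0.03122576, -0.01990388, -0.06152904,  0.03430568,  0.07386012,
        0.03210939,  0.05909808]), 'effort': array([-9.80705154e-04, -4.91108608e+01, -4.03372468e-01, -3.12765741e+01,
       -6.37207925e-02,  3.38236336e-02,  2.78250553e-05]), 'tool_pos': array([0.27440648, 0.58924509, 0.40479209]), 'tool_rot': array([ 1.79994221e+02, -6.63899897e-03,  6.50329702e+01]), 'force': array([-0.48451094,  0.35612819,  0.25408455]), 'wrist_torque': array([-0.04549706,  0.03490801, -0.00262517]), 'grip_width': 0.08692458666262817}
```

View pics/top0.png

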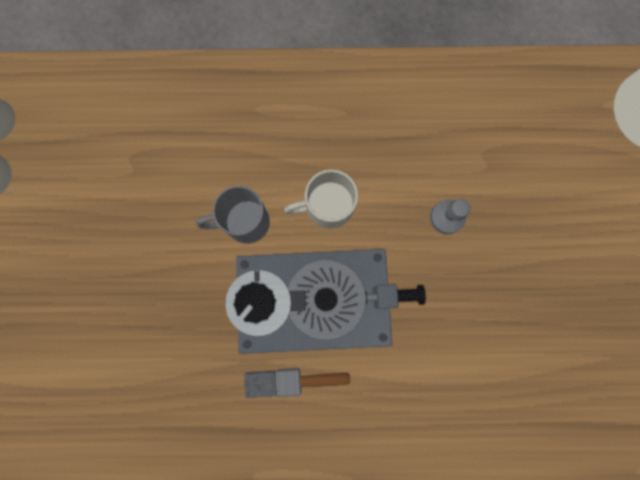

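View pics/scene0.png

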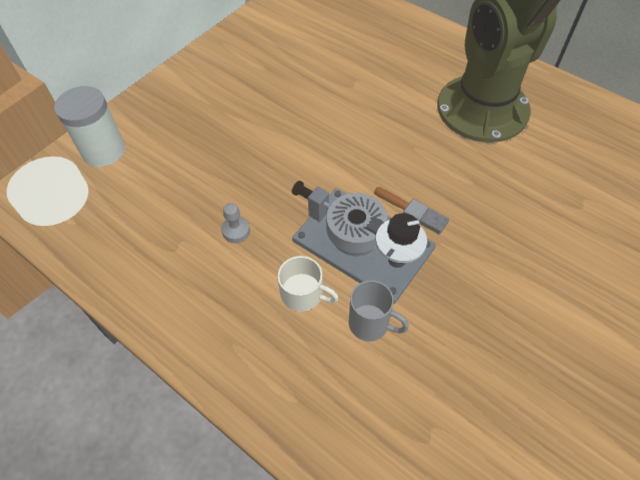

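The top view shows the wheel at about (row 303, col 257), its rib pointing down-left to (318, 240), and the mark at (276, 257). The plunger knob is at (295, 410). The cup, jug and tamper stand on the far side and the brush on the near side. The scene view agrees, with the wheel at (230, 403) and the knob at (192, 305). I read the wheel angle as roughly -3.9 rad.

Next I refine the wheel centre, the stand pose and the rib angle.

```bash
cat >> h.py <<'E'
def cloud(n,d):
    rr,cc=np.mgrid[0:480,0:640]; p,f=cam(n)
    q=np.stack([(cc-p['cx'])/f,-(rr-p['cy'])/f,-np.ones_like(cc,float)],-1)*d[...,None]
    return q@attR(p).T+np.array(p['eye'])
def wheel(n,c0):
    im,d=cams.read_camera(n); P=cloud(n,d); near=np.hypot(P[...,0]-c0[0],P[...,1]-c0[1])<.04
    m=near&(P[...,2]>.136)&(P[...,2]<.150)
    (x,y),r=cv2.minEnclosingCircle(P[m][:,:2].astype(np.float32)); g=im.mean(-1)
    rib=m&(g>120)&(np.hypot(P[...,0]-x,P[...,1]-y)<.027)
    q=P[rib]; v=q[:,:2].mean(0)-[x,y]
    return (x,y,r),m.sum(),rib.sum(),np.degrees(np.arctan2(v[1],v[0])),np.hypot(*v),np.median(P[m][:,2])
E
python3 - <<'E'
from h import *
from scipy.optimize import least_squares
for n in('top','scene'): print(n,wheel(n,(.493,.078)))
L=dict(stand=(0,0),wheel=(0,.1),mark=(.039,.1),seat=(0,-.063),pl=(0,-.126))
M=dict(stand=[(.494,-.011),(.495,-.012)],wheel=[(.494,.078),(.493,.078)],mark=[(.537,.085),(.529,.079)],seat=[(.5,-.08)]*2,pl=[(.503,-.143),(.501,-.147)])
def f(p):
    c,s=np.cos(p[2]),np.sin(p[2]); return np.concatenate([np.array([p[0]+c*L[k][0]-s*L[k][1],p[1]+s*L[k][0]+c*L[k][1]])-m for k in L for m in M[k]])
s=least_squares(f,[.5,-.01,0],loss='soft_l1',f_scale=.002); print(s.x,np.degrees(s.x[2])); print(np.round(s.fun.reshape(-1,2),4)); p=s.x
c,si=np.cos(p[2]),np.sin(p[2])
for k,l in L.items(): print(k,np.round([p[0]+c*l[0]-si*l[1],p[1]+si*l[0]+c*l[1]],4))
E
```

```text
top ((0.49441877007484436, 0.07960471510887146, 0.029177237302064896), np.int64(1327), np.int64(65), np.float64(140.58697166900149), np.float64(0.016741201906802693), np.float64(0.14158272415503936))
scene ((0.4952983558177948, 0.08021457493305206, 0.02952844649553299), np.int64(668), np.int64(46), np.float64(143.63574533526494), np.float64(0.016069400119848736), np.float64(0.14203828376602434))
[ 0.4968231 -0.0178408  0.0389423] 2.231229552819536
[[ 0.0028 -0.0068]
 [ 0.0018 -0.0058]
 [-0.0011  0.0041]
 [-0.0001  0.0041]
 [-0.0051 -0.0014]
 [ 0.0029  0.0046]
 [-0.0007 -0.0008]
 [-0.0007 -0.0008]
 [-0.0013 -0.0007]
 [ 0.0007  0.0033]]
stand [ 0.4968 -0.0178]
wheel [0.4929 0.0821]
mark [0.5319 0.0836]
seat [ 0.4993 -0.0808]
pl [ 0.5017 -0.1437]
```

>>> jog_arm --pt "0 0 0 0 0 0 -7" --pt "0 0 0 0 0 0 -7"

```text
time_s: 1.27
tool_pos: [0.2744, 0.5893, 0.4048]
tool_rot: [180.0, -0.0, 79.4]
force: [1.1, 0.4, -0.0]
grip_width: 0.0869
```

```bash
python3 -c "
from h import *
o=status.get_obs();print(o['qpos'],o['tool_rot'],o['time_s'])"
```

```text
[-62.79616904  18.46740592  -5.84832548  83.04480489   1.89529088
  78.57767085  10.63718993] [ 1.79990943e+02 -4.19735761e-03  7.93577341e+01] 1.2667
```

>>> jog_arm --pt "0 -0.033 0.0222 0 0 0 0" --pt "0 -0.033 0.0222 0 0 0 0" --pt "0 -0.033 0.0222 0 0 0 0" --pt "0 -0.033 0.0222 0 0 0 0" --pt "0 -0.033 0.0222 0 0 0 0" --pt "0 -0.033 0.0222 0 0 0 0" --pt "0 -0.033 0.0222 0 0 0 0" --pt "0 -0.033 0.0222 0 0 0 0" --pt "0 -0.033 0.0222 0 0 0 0" --pt "0 -0.033 0.0222 0 0 0 0" --pt "0 -0.033 0.0222 0 0 0 0" --pt "0 -0.033 0.0222 0 0 0 0"

```text
time_s: 2.27
tool_pos: [0.4609, 0.1478, 0.4052]
tool_rot: [180.0, -0.1, 79.0]
force: [1.1, 1.1, -0.3]
grip_width: 0.0872
```

>>> jog_arm --pt "0 -0.032 0.0222 0 0 0 0" --pt "0 -0.032 0.0222 0 0 0 0" --pt "0 0 0 0 0 0 7" --pt "0 0 0 0 0 0 7" --pt "0 0 0 0 0 0 7" --pt "0 0 0 0 0 0 7" --pt "0 0 0 0 0 0 7" --pt "0 0 0 0 0 0 7" --pt "0 0 0 0 0 0 7" --pt "0 0 0 0 0 0 7" --pt "0 0 0 0 0 0 7" --pt "0 0 0 0 0 0 7"

```text
time_s: 3.27
tool_pos: [0.492, 0.0785, 0.4049]
tool_rot: [-180.0, -0.0, 8.7]
force: [0.6, 0.1, -0.2]
grip_width: 0.0869
```

>>> jog_arm --pt "0 0 0 0 0 0 7" --pt "0 0 0 0 0 0 7" --pt "0 0 0 0 0 0 7" --pt "0 0 0 0 0 0 7" --pt "0 0 0 0 0 0 7" --pt "0 0 0 0 0 0 7" --pt "0 0 0 0 0 0 7" --pt "0 0 0 0 0 0 7" --pt "0 0 0 0 0 0 7" --pt "0 0 0 0 0 0 7" --pt "0 0 0 0 0 0 7" --pt "0 0 0 0 0 0 7"

```text
time_s: 4.27
tool_pos: [0.492, 0.0785, 0.4049]
tool_rot: [-180.0, 0.0, -75.3]
force: [0.1, -0.0, -0.9]
grip_width: 0.087
```

```bash
python3 -c "
from h import *
o=status.get_obs();print(o['qpos'],o['tool_pos'],o['tool_rot'],o['time_s'])"
```

```text
[-30.67087326  -0.64521748  18.50788414 104.80531544   0.2014901
  75.78370456 -87.52892665] [0.49197171 0.07849199 0.40493307] [-1.79976691e+02  8.47440407e-03 -7.53154395e+01] 4.2667
```

>>> jog_arm --pt "0 0 0 0 0 0 7" --pt "0 0 0 0 0 0 7" --pt "0 0 0 0 0 0 7" --pt "0 0 0 0 0 0 7" --pt "0 0 0 0 0 0 2" --pt "0 -0.0022 -0.0023 0.02 0 0 0" --pt "0 0 0 0.02 0 0 0" --pt "0 0 0 0.02 0 0 0" --pt "0 0 0 0.02 0 0 0" --pt "0 0 0 0.02 0 0 0" --pt "0 0 0 0.01 0 0 0" --pt "0 0 0 0 0 0 0"

```text
time_s: 5.27
tool_pos: [0.4938, 0.0799, 0.2926]
tool_rot: [179.8, -0.1, -105.0]
force: [0.2, -0.3, 0.4]
grip_width: 0.087
```

>>> jog_arm --pt "0.6 0 0 0 0 0 0" --pt "0.6 0 0 0 0 0 0" --pt "0.6 0 0 0 0 0 0" --pt "0.6 0 0 0 0 0 0" --pt "0.6 0 0 0 0 0 0" --pt "0.6 0 0 0 0 0 0" --pt "0.6 0 0 0 0 0 0" --pt "0.6 0 0 0 0 0 0" --grip_force 25

```text
time_s: 5.93
tool_pos: [0.495, 0.0799, 0.2953]
tool_rot: [-180.0, 0.0, -105.0]
force: [-1.0, 0.0, 4.0]
grip_width: 0.0553
```

```bash
python3 -c "
from h import *
o=status.get_obs();print(o['qpos'],o['tool_pos'],o['tool_rot'],o['time_s'],o['force'],o['wrist_torque'],o['grip_width'])
im,d=cams.read_camera('scene'); cv2.imwrite('pics/s1.png',cv2.resize(im[140:320,300:500,::-1],None,fx=3,fy=3))"
```

```text
[ -29.95090302    5.08415809   18.65806422  112.31870466   -1.82221219
   62.83576617 -115.49945385] [0.4949573  0.07990556 0.29533065] [-1.79963489e+02  1.42334132e-02 -1.04969289e+02] 5.9333 [-1.02070996  0.0365405   3.98490671] [-0.21020682  0.37267285  0.0813518 ] 0.055297079672416455
```

View pics/s1.png

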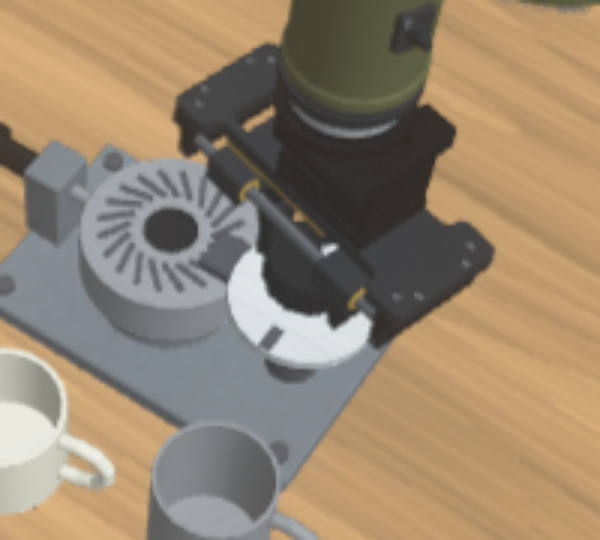

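The pads are closed on the wheel: opening 55 mm, side force small. I'll start turning gently.

>>> jog_arm --pt "0.6 0 0 0 0 0 -3" --pt "0.6 0 0 0 0 0 -5" --pt "0.6 0 0 0 0 0 -6" --pt "0.6 0 0 0 0 0 -6" --pt "0.6 0 0 0 0 0 -6" --pt "0.6 0 0 0 0 0 -6" --pt "0.6 0 0 0 0 0 -6" --pt "0.6 0 0 0 0 0 -6" --pt "0.6 0 0 0 0 0 -6" --pt "0.6 0 0 0 0 0 -6" --pt "0.6 0 0 0 0 0 -4" --pt "0.6 0 0 0 0 0 0"

```text
time_s: 6.98
tool_pos: [0.4951, 0.0797, 0.2953]
tool_rot: [-180.0, -0.0, -44.9]
force: [-1.3, -0.3, 5.5]
grip_width: 0.0556
```

```bash
python3 -c "
from h import *
o=status.get_obs();print(o['qpos'],o['tool_pos'],o['tool_rot'],o['time_s'],o['force'],o['wrist_torque'],o['grip_width'])
im,d=cams.read_camera('scene'); cv2.imwrite('pics/s2.png',cv2.resize(im[170:290,340:480,::-1],None,fx=4,fy=4))"
```

```text
[-27.19665991   5.09518162  15.77667022 112.221819    -1.53710779
  62.83810689 -55.66777385] [0.49505406 0.07970503 0.29533954] [-1.79972061e+02 -3.78829223e-02 -4.48893091e+01] 6.9833 [-1.30699345 -0.28540459  5.45390095] [-0.43064722  0.38516325  0.1480972 ] 0.05559787598921939
```

View pics/s2.png

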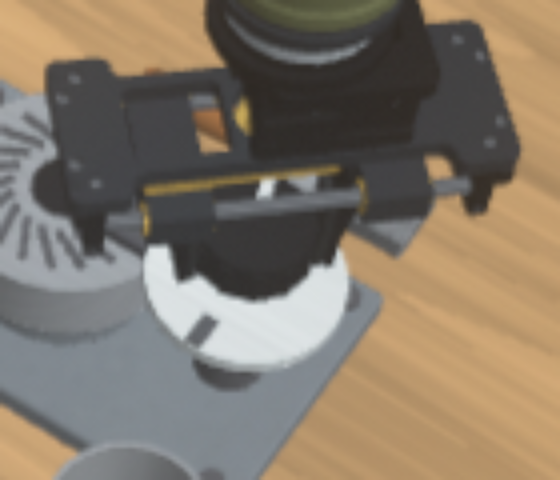

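The rib, seen between the fingers at crop (185, 265), has swung round with the gripper and no slip shows. I'll continue the turn.

>>> jog_arm --pt "0.6 0 0 0 0 0 -6" --pt "0.6 0 0 0 0 0 -6" --pt "0.6 0 0 0 0 0 -6" --pt "0.6 0 0 0 0 0 -6" --pt "0.6 0 0 0 0 0 -6" --pt "0.6 0 0 0 0 0 -6" --pt "0.6 0 0 0 0 0 -6" --pt "0.6 0 0 0 0 0 -6" --pt "0.6 0 0 0 0 0 -6" --pt "0.6 0 0 0 0 0 -6" --pt "0.6 0 0 0 0 0 -6" --pt "0.6 0 0 0 0 0 -6"

```text
time_s: 8.03
tool_pos: [0.4952, 0.0797, 0.2953]
tool_rot: [180.0, -0.1, 27.1]
force: [0.3, -1.0, 5.5]
grip_width: 0.0552
```

>>> jog_arm --pt "0.6 0 0 0 0 0 -6" --pt "0.6 0 0 0 0 0 -6" --pt "0.6 0 0 0 0 0 -6" --pt "0.6 0 0 0 0 0 -6" --pt "0.6 0 0 0 0 0 -6" --pt "0.6 0 0 0 0 0 -6" --pt "0.6 0 0 0 0 0 -6" --pt "0.6 0 0 0 0 0 -6" --pt "0.6 0 0 0 0 0 -6" --pt "0.6 0 0 0 0 0 -6" --pt "0.6 0 0 0 0 0 -6" --pt "0.6 0 0 0 0 0 -6"

```text
time_s: 9.03
tool_pos: [0.4953, 0.0799, 0.2953]
tool_rot: [179.9, 0.0, 99.2]
force: [0.8, -0.0, 4.0]
grip_width: 0.0558
```

>>> jog_arm --pt "0.6 0 0 0 0 0 -6" --pt "0.6 0 0 0 0 0 -6" --pt "0.6 0 0 0 0 0 -3" --pt "0.6 0 0 0 0 0 0" --pt "0.6 0 0 0 0 0 0"

```text
time_s: 9.45
tool_pos: [0.4953, 0.08, 0.2953]
tool_rot: [179.9, 0.0, 113.9]
force: [0.6, -1.1, 4.9]
grip_width: 0.0554
```

```bash
python3 -c "
from h import *
o=status.get_obs();print(o['qpos'],o['tool_pos'],o['tool_rot'],o['time_s'],o['force'],o['wrist_torque'],o['grip_width'])
im,d=cams.read_camera('scene'); cv2.imwrite('pics/s3.png',cv2.resize(im[170:290,340:480,::-1],None,fx=4,fy=4))"
```

```text
[-20.12249819   5.18211785   8.3063761  111.97398195  -0.82251573
  62.80174361 102.39308998] [0.49525788 0.07999241 0.29530142] [1.79906890e+02 3.62588775e-02 1.13867968e+02] 9.45 [ 0.62472684 -1.05721365  4.88745382] [-0.28232527 -0.07906587  0.11580544] 0.05542046188481335
```

View pics/s3.png

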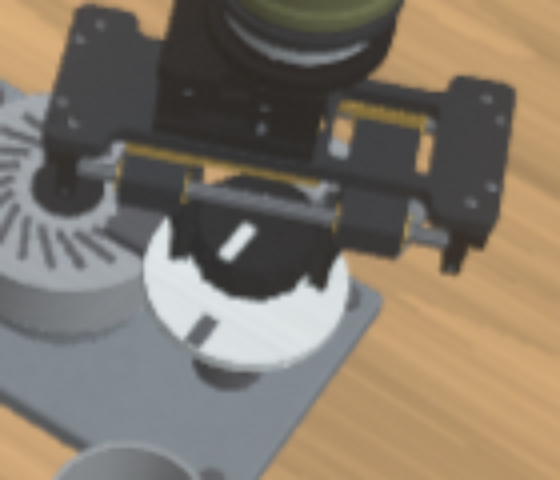

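Run:
```python
from h import *
im,d=cams.read_camera('scene'); P=cloud('scene',d); g=im.mean(-1)
c=np.array([.495,.080]); rad=np.hypot(P[...,0]-c[0],P[...,1]-c[1])
def ax(m,cen=None):
    q=P[m][:,:2]; mu=q.mean(0); u=np.linalg.svd(q-mu)[2][0]; v=mu-c; u=u*np.sign(u@v)
    print(m.sum(),mu,'centroid dir',np.degrees(np.arctan2(v[1],v[0])),'axis',np.degrees(np.arctan2(u[1],u[0])),np.hypot(*v), np.median(P[m][:,2]))
ax((rad<.027)&(P[...,2]>.137)&(P[...,2]<.150)&(g>120))
ax((rad>.030)&(rad<.046)&(P[...,2]>.09)&(P[...,2]<.106)&(g<110)&(P[...,0]>.52))
for n in('stand','wheel_center','mark','seat','plunger_grip'): print(n,[(l['conf'],l['position']) for l in landmark_of('scene',n)[:1]])
```

```text
42 [0.51025329 0.07956328] centroid dir -1.6400068079218264 axis 2.3838074914551335 0.015259541525318925 0.14468904673547722
21 [0.53393836 0.08144536] centroid dir 2.1257922582183006 axis 1.5325735340278153 0.038965173858686426 0.100118700054456
stand [(0.96, [238.8, 355.2])]
wheel_center [(0.67, [228.0, 400.8])]
mark [(0.57, [252.2, 390.1])]
seat [(0.98, [208.6, 330.7])]
plunger_grip [(0.72, [192.4, 307.1])]
```

The rib measures about 0° ± 2° and the mark about 2°. I'll release, lift and check from the top with a clear view.

>>> jog_arm --pt "0 0 0 0 0 0 0" --pt "0 0 0 0 0 0 0" --pt "0 0 0 0 0 0 0" --pt "0 0 0 0 0 0 0" --pt "0 0 0 0 0 0 0" --pt "0 0 0 -0.02 0 0 0" --pt "0 0 0 -0.04 0 0 0" --pt "0 0 0 -0.04 0 0 0" --pt "0 0 0 -0.01 0 0 7" --pt "0 0 0 0 0 0 7" --pt "0 0 0 0 0 0 7" --pt "0 0 0 0 0 0 7"

```text
time_s: 10.8
tool_pos: [0.4947, 0.0801, 0.405]
tool_rot: [180.0, -0.0, 85.7]
force: [-0.1, -0.4, -0.0]
grip_width: 0.0869
```

>>> jog_arm --pt "0 0 0 0 0 0 7" --pt "0 0 0 0 0 0 7" --pt "0 0 0 0 0 0 7" --pt "0 0 0 0 0 0 7" --pt "0 0 0 0 0 0 7" --pt "0 0 0 0 0 0 7" --pt "0 0 0 0 0 0 7" --pt "0 0 0 0 0 0 7" --pt "0 0 0 0 0 0 7" --pt "0 0 0 0 0 0 7" --pt "0 0 0 0 0 0 7" --pt "0 0 0 0 0 0 7"

```text
time_s: 11.8
tool_pos: [0.4947, 0.0801, 0.4045]
tool_rot: [-180.0, 0.0, 1.7]
force: [-0.2, 0.5, 0.4]
grip_width: 0.0871
```

>>> jog_arm --pt "0 0 0.037 0 0 0 0" --pt "0 0 0.037 0 0 0 0" --pt "0 0 0.037 0 0 0 0" --pt "0 0 0.037 0 0 0 0" --pt "0 0 0.037 0 0 0 0" --pt "0 0 0.037 0 0 0 0" --pt "0 0 0 0 0 0 0" --pt "0 0 0 0 0 0 0"

```text
time_s: 12.47
tool_pos: [0.5022, -0.1443, 0.4045]
tool_rot: [180.0, 0.0, 1.7]
force: [0.1, 0.2, 1.1]
grip_width: 0.087
```

```bash
cat > w.py <<'E'
from h import *
for n in ('top','scene'):
    im,d=cams.read_camera(n); P=cloud(n,d); g=im.mean(-1); c=np.array([.495,.080])
    cv2.imwrite(f'pics/w_{n}.png',cv2.resize(im[150:350,200:450,::-1],None,fx=3,fy=3))
    rad=np.hypot(P[...,0]-c[0],P[...,1]-c[1])
    m=(rad<.04)&(P[...,2]>.136)&(P[...,2]<.150)
    (x,y),r=cv2.minEnclosingCircle(P[m][:,:2].astype(np.float32)); print(n,'wheel',x,y,r); c=np.array([x,y])
    def ax(m):
        q=P[m][:,:2]; mu=q.mean(0); u=np.linalg.svd(q-mu)[2][0]; v=mu-c; u=u*np.sign(u@v)
        print(m.sum(),mu,'dir',np.degrees(np.arctan2(v[1],v[0])),'axis',np.degrees(np.arctan2(u[1],u[0])),np.hypot(*v), np.median(P[m][:,2]))
    ax((rad<.027)&(P[...,2]>.137)&(P[...,2]<.150)&(g>120))
    ax((rad>.030)&(rad<.046)&(P[...,2]>.09)&(P[...,2]<.106)&(g<110)&(P[...,0]>.52))
    for t in ('stand','seat','plunger_grip'):
        for l in landmark_of(n,t)[:1]: print(t,round(l['conf'],2),atz(n,*l['position'],0 if t=='stand' else .066))
    for l in outline_of(n,'plunger_grip')[:1]:
        q=P[l['pixels']]; q=q[(q[:,2]>.05)&(q[:,2]<.09)]; print('plunger outline',l['conf'],l['box'],q.min(0),q.max(0),q.mean(0),len(q))
o=status.get_obs();print(o['qpos'],o['tool_pos'],o['tool_rot'],o['time_s'])
E
python3 w.py
```

```text
top wheel 0.49502912163734436 0.07962996512651443 0.029233211651444435
83 [0.51102106 0.08061108] dir 3.510712580663896 axis 5.764927960735437 0.01602200401742692 0.14381473197491434
42 [0.53304069 0.08120177] dir 2.367873636423099 axis -0.09197567322988157 0.0380440482038123 0.10010409924602032
stand 0.8 [ 0.49731904 -0.01920784  0.        ]
seat 0.6 [ 0.50225434 -0.08424735  0.066     ]
plunger_grip 0.78 [ 0.50185332 -0.14547954  0.066     ]
plunger outline 0.61 [228.9, 249.5, 419.7, 356.3] [ 0.43910952 -0.16202635  0.0537164 ] [0.558443  0.047484  0.0898755] [ 0.49891118 -0.03911214  0.08398489] 5481
scene wheel 0.49553942680358887 0.07898186892271042 0.030600840225815773
42 [0.51018116 0.07952924] dir 2.140962600813639 axis 2.072472123624156 0.014651964364989533 0.1445577057146799
20 [0.5331185  0.08165657] dir 4.071173426044373 axis 6.362514807251569 0.037674143254636784 0.1002093964697176
stand 0.98 [ 0.49841841 -0.01261806  0.        ]
seat 0.7 [ 0.5076219  -0.08254524  0.066     ]
plunger_grip 0.59 [ 0.50442594 -0.14507943  0.066     ]
plunger outline 0.68 [293.6, 182.8, 329.3, 209.4] [ 0.48907178 -0.16970585  0.05395438] [ 0.52106396 -0.08411284  0.08463589] [ 0.50824966 -0.14709644  0.07332186] 215
[ -7.76283669   2.46184668  21.26113571 101.8957678   -0.92856055
  75.80700278  15.80142847] [ 0.5027613  -0.1412341   0.40477646] [-1.79993764e+02 -6.45611991e-03  2.09338154e+00] 12.9667
```

View pics/w_top.png

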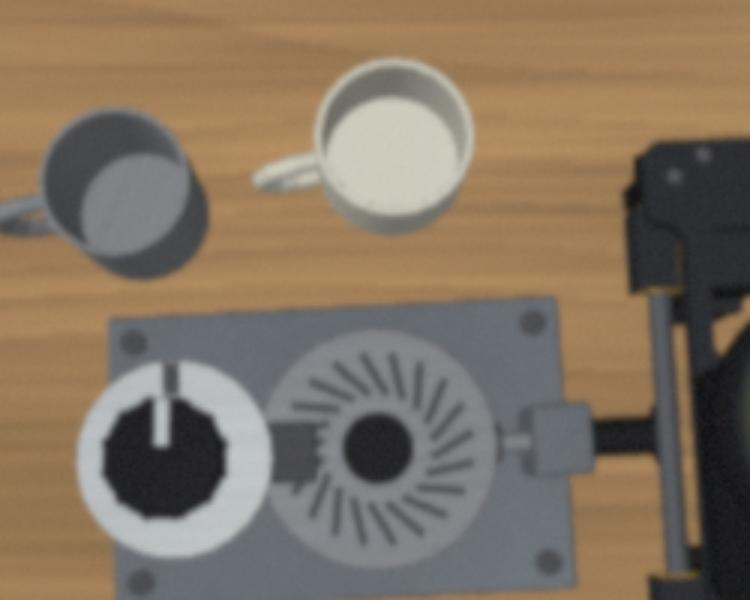

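The top view shows the rib (crop 162, 398–445) lined up with the mark (170, 365–392). The measured difference is about ±2° from the two cameras. The cup and jug are undisturbed. Next is the plunger.

>>> jog_arm --pt "0 0 0.0063 0.02 0 0 0" --pt "0 0 0 0.03 0 0 0" --pt "0 0 0 0.03 0 0 0" --pt "0 0 0 0.03 0 0 0" --pt "0 0 0 0.025 0 0 0" --pt "0 0 0 0.02 0 0 0" --pt "0 0 0 0.012 0 0 0" --pt "0 0 0 0.006 0 0 0" --pt "0 0 0 0.002 0 0 0" --pt "0 0 0 0 0 0 0" --pt "0 0 0 0 0 0 0"

```text
time_s: 13.88
tool_pos: [0.5036, -0.1483, 0.231]
tool_rot: [180.0, -0.1, 2.0]
force: [0.3, -0.4, -0.3]
grip_width: 0.0869
```

```bash
python3 -c "
from h import *
im,d=cams.read_camera('scene'); cv2.imwrite('pics/s4.png',cv2.resize(im[110:270,230:410,::-1],None,fx=4,fy=3.7))
o=status.get_obs();print(o['qpos'],o['tool_pos'],o['tool_rot'],o['time_s'],o['force'],o['wrist_torque'],o['grip_width'])"
```

```text
[ -5.82480504  12.64303022  21.39522831 112.63848113  -5.58532161
  55.5472337   20.28470864] [ 0.50359138 -0.1482983   0.23109562] [ 1.79980098e+02 -1.44651924e-01  2.03269440e+00] 13.9333 [-0.0568753  -0.79463043 -0.26893371] [-0.04228104  0.09616486 -0.03206947] 0.08722282934106376
```

View pics/s4.png

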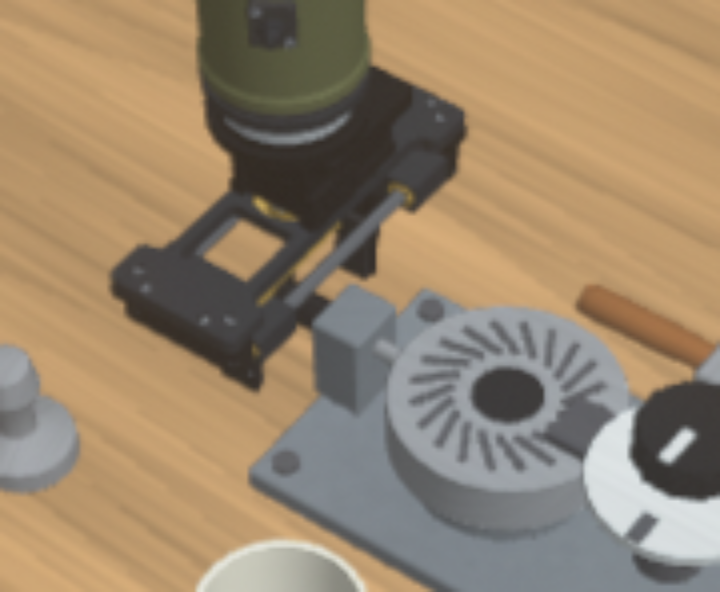

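The open fingers straddle the neck just behind the boss and clear the tamper. I'll close.

>>> jog_arm --pt "0.95 0 0 0 0 0 0" --pt "0.95 0 0 0 0 0 0" --pt "0.95 0 0 0 0 0 0" --pt "0.95 0 0 0 0 0 0" --pt "0.95 0 0 0 0 0 0" --pt "0.95 0 0 0 0 0 0" --pt "0.95 0 0 0 0 0 0" --pt "0.95 0 0 0 0 0 0" --pt "0.95 0 0 0 0 0 0" --pt "0.95 0 0 0 0 0 0" --grip_force 40

```text
time_s: 14.77
tool_pos: [0.5029, -0.1481, 0.2297]
tool_rot: [-180.0, -0.0, 2.0]
force: [0.3, 0.6, -0.5]
grip_width: 0.0285
```

>>> jog_arm --pt "0.95 0 0 0 0 0 0" --pt "0.95 0 0 0 0 0 0" --pt "0.95 0 0 0 0 0 0" --pt "0.95 0 0 0 0 0 0"

```text
time_s: 15.1
tool_pos: [0.5038, -0.148, 0.2299]
tool_rot: [180.0, -0.2, 2.0]
force: [5.3, -1.2, -4.3]
grip_width: 0.019
```

The neck is gripped: 19 mm opening for a 20 mm neck. Now pull straight back.

>>> jog_arm --pt "0.95 0 0.002 0 0 0 0" --pt "0.95 0 0.002 0 0 0 0" --pt "0.95 0 0.002 0 0 0 0" --pt "0.95 0 0.002 0 0 0 0" --pt "0.95 0 0.002 0 0 0 0" --pt "0.95 0 0 0 0 0 0" --pt "0.95 0 0 0 0 0 0"

```text
time_s: 15.68
tool_pos: [0.5043, -0.1549, 0.2298]
tool_rot: [-179.7, -0.1, 2.2]
force: [3.9, 7.1, -0.9]
grip_width: 0.0193
```

>>> jog_arm --pt "0.95 0 0.002 0 0 0 0" --pt "0.95 0 0.0015 0 0 0 0" --pt "0.95 0 0.001 0 0 0 0" --pt "0.95 0 0.001 0 0 0 0" --pt "0.95 0 0 0 0 0 0" --pt "0.95 0 0 0 0 0 0" --pt "0.95 0 0 0 0 0 0"

```text
time_s: 16.27
tool_pos: [0.5045, -0.1596, 0.2298]
tool_rot: [-179.7, -0.1, 2.2]
force: [2.9, 10.5, 0.3]
grip_width: 0.0188
```

>>> jog_arm --pt "0.95 0 0.001 0 0 0 0" --pt "0.95 0 0.001 0 0 0 0" --pt "0.95 0 0.001 0 0 0 0" --pt "0.95 0 0 0 0 0 0" --pt "0.95 0 0 0 0 0 0" --pt "0.95 0 0 0 0 0 0" --grip_force 50

```text
time_s: 16.77
tool_pos: [0.5047, -0.1621, 0.2298]
tool_rot: [-179.6, -0.1, 2.2]
force: [3.5, 10.3, 0.4]
grip_width: 0.0189
```

>>> jog_arm --pt "0.95 0 0.001 0 0 0 0" --pt "0.95 0 0.001 0 0 0 0" --pt "0.95 0 0 0 0 0 0" --pt "0.95 0 0 0 0 0 0" --pt "0.95 0 0 0 0 0 0"

```text
time_s: 17.18
tool_pos: [0.5048, -0.1638, 0.2298]
tool_rot: [-179.6, -0.0, 2.2]
force: [2.8, 10.9, 1.2]
grip_width: 0.0182
```

>>> jog_arm --pt "0.95 0 0.001 0 0 0 0" --pt "0.95 0 0.001 0 0 0 0" --pt "0.95 0 0 0 0 0 0" --pt "0.95 0 0 0 0 0 0" --pt "0.95 0 0 0 0 0 0" --pt "0.95 0 0 0 0 0 0"

```text
time_s: 17.68
tool_pos: [0.5049, -0.1655, 0.2298]
tool_rot: [-179.6, -0.0, 2.2]
force: [2.9, 12.2, 0.7]
grip_width: 0.0187
```

Run:
```python
from h import *
im,d=cams.read_camera('scene'); cv2.imwrite('pics/s5.png',cv2.resize(im[170:250,270:410,::-1],None,fx=5,fy=5))
im,d=cams.read_camera('top'); cv2.imwrite('pics/t5.png',cv2.resize(im[240:350,220:440,::-1],None,fx=3.5,fy=3.5))
o=status.get_obs();print(o['qpos'],o['tool_pos'],o['tool_rot'],o['time_s'],o['force'],o['wrist_torque'],o['grip_width'])
```

```text
[ -4.14749053  13.61406844  21.82936484 111.73109157  -6.58657841
  55.88982477  23.0787574 ] [ 0.50487917 -0.1654738   0.22981541] [-1.79557832e+02 -3.39707208e-02  2.23923569e+00] 17.7833 [ 2.4860276  11.96984855  2.11093112] [ 2.43618501 -0.48116546 -0.10044259] 0.018860635951071972
```

View pics/s5.png

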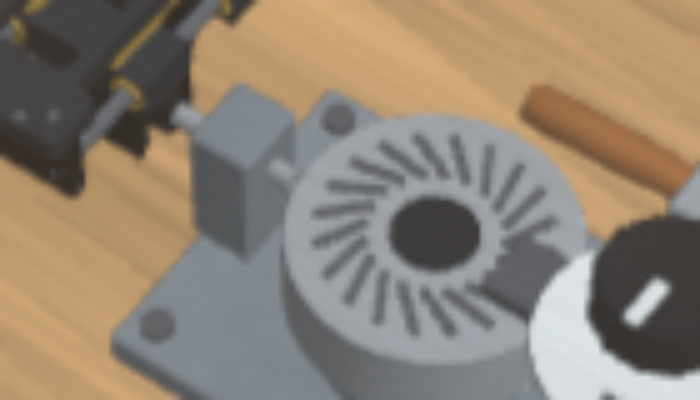

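View pics/t5.png

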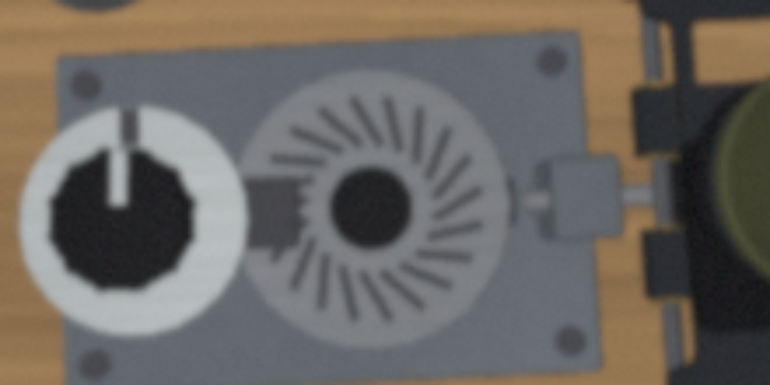

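The knob is drawn back: bare shaft now shows behind the boss, and the pin end stands off the seat. The wheel is still aligned. No stop has been felt yet, so I'll pull a little more.

>>> jog_arm --pt "0.95 0 0.001 0 0 0 0" --pt "0.95 0 0.001 0 0 0 0" --pt "0.95 0 0.001 0 0 0 0" --pt "0.95 0 0 0 0 0 0" --pt "0.95 0 0 0 0 0 0" --pt "0.95 0 0 0 0 0 0"

```text
time_s: 18.28
tool_pos: [0.5051, -0.1662, 0.2297]
tool_rot: [-179.3, 0.0, 2.3]
force: [1.4, 18.0, 4.3]
grip_width: 0.0185
```

Run:
```python
from h import *
# knob front face: where black starts along the pin axis in the top picture; boss rear edge fixed at stand y -0.110
w=np.array([.495,.0797]); 
im,d=cams.read_camera('top'); g=im.mean(-1)
for psi in (2.4,):
    u=np.array([np.sin(np.radians(psi)),-np.cos(np.radians(psi))])
    for s in np.arange(.150,.245,.0025):
        p=w+u*s; r,c=proj('top',[p[0],p[1],.070]); print(round(s-.1,4),int(cv2.remap(g.astype(np.float32),np.float32([[c]]),np.float32([[r]]),1)[0,0]),round(c,1),end=' | ')
o=status.get_obs();print(o['tool_pos'],o['tool_rot'],o['time_s'],o['force'],o['grip_width'])
```

```text
0.05 126 358.2 | 0.0525 129 359.8 | 0.055 128 361.4 | 0.0575 126 363.1 | 0.06 108 364.7 | 0.0625 89 366.3 | 0.065 98 368.0 | 0.0675 109 369.6 | 0.07 117 371.2 | 0.0725 120 372.9 | 0.075 119 374.5 | 0.0775 106 376.1 | 0.08 98 377.8 | 0.0825 105 379.4 | 0.085 106 381.1 | 0.0875 105 382.7 | 0.09 105 384.3 | 0.0925 105 386.0 | 0.095 103 387.6 | 0.0975 103 389.2 | 0.1 104 390.9 | 0.1025 102 392.5 | 0.105 102 394.1 | 0.1075 97 395.8 | 0.11 103 397.4 | 0.1125 117 399.0 | 0.115 118 400.7 | 0.1175 119 402.3 | 0.12 118 403.9 | 0.1225 106 405.6 | 0.125 88 407.2 | 0.1275 86 408.8 | 0.13 72 410.5 | 0.1325 45 412.1 | 0.135 33 413.7 | 0.1375 27 415.4 | 0.14 22 417.0 | 0.1425 22 418.6 | [ 0.50507528 -0.16619255  0.22974639] [-1.79332122e+02  3.04857388e-02  2.32192153e+00] 18.3333 [ 2.14126715 17.89791644  3.77034611] 0.018733260524406728
```

The stop is felt: 3 mm commanded gave only 0.7 mm of motion, and the pull rose from 12 to 18 N. I'll hold for half a second to check for slip, then hand in.

>>> jog_arm --pt "0.95 0 0 0 0 0 0" --pt "0.95 0 0 0 0 0 0" --pt "0.95 0 0 0 0 0 0" --pt "0.95 0 0 0 0 0 0" --pt "0.95 0 0 0 0 0 0" --pt "0.95 0 0 0 0 0 0" --pt "0.95 0 0 0 0 0 0" --pt "0.95 0 0 0 0 0 0" --pt "0.95 0 0 0 0 0 0"

```text
time_s: 19.08
tool_pos: [0.5051, -0.1662, 0.2298]
tool_rot: [-179.3, 0.0, 2.3]
force: [1.6, 17.0, 3.1]
grip_width: 0.0192
```

```bash
python3 w.py | grep -A2 wheel; python3 -c "
from h import *
o=status.get_obs();print(o['tool_pos'],o['force'],o['grip_width'],o['time_s'])
if o['force'][1]>10 and o['grip_width']>.015: print(env.sign_off())"
```

```text
top wheel 0.4949798583984375 0.07960300147533417 0.02920181304216385
79 [0.51101313 0.08010948] dir 1.8093302832700315 axis 1.812327251057591 0.016041269221410394 0.14405920155324803
43 [0.53289492 0.0812227 ] dir 2.4461410778171047 axis 0.9221132373228254 0.037949638295698314 0.0992286830688961
--
scene wheel 0.49517104029655457 0.08026817440986633 0.03006119467318058
42 [0.51021021 0.07954132] dir -2.7670039186937694 axis 2.274612146928972 0.015056723108535973 0.14442259690580128
22 [0.53409014 0.08170166] dir 2.109391619489672 axis 2.268536860585125 0.03894549294476902 0.10084874758143142
[ 0.50507802 -0.1661883   0.22975111] [ 1.81879997 17.90893547  3.8109778 ] 0.018512299582321146 19.5833
the job is handed in; nothing more can be done
None
```

I turned the handwheel about 219° anticlockwise in a single grasp, then pulled the index plunger back to its stop. I handed in while still holding it. The hand-in reports no verdict, so these are my own readings.

- **Wheel:** at the last check the top camera put the rib at 1.8° and the mark at 2.4°. The scene camera disagreed: it put the rib's centroid at -2.8° and its axis at 2.3°, against a mark at 2.1°. I put that spread down to its noisy estimate of the wheel's centre. Even the worst reading, 4.9° off, is inside the 8.6° limit.
- **Plunger:** the arm moved about 18 mm back from where it gripped. On the last 3 mm commanded it moved only 0.7 mm and the pull rose from 12 to 18 N, so it is against the stop. Shaft showed behind the boss just before that last pull. I did not measure the plunger's travel separately.
- **Grip:** the opening stayed near 19 mm on the 20 mm neck with 50 N set. There was no slip over the last second, and the pull held at 17–18 N.
- **Bystanders:** no contact was felt with the cup, jug, brush or tamper. They looked undisturbed wherever they showed in the pictures, but I did not re-measure their positions. The run took 19.6 s of the 58 s allowed.

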